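Change samples at the core-logging bench

TASK

Change over the samples at the logging bench: stand the finished jar of rock chips, now on the white viewing tile, upright in the free space of the open drawer, and let go of it. Then pick up the steel tongs, close them on the slim core plug in the plug tray (only the tongs may touch that plug, never the gripper) and hold it upright and still in the tongs, at least 10 cm above the middle of the tile; finish while holding it there. Leave the two stout plugs and the other things on the bench where they are.

Things in the scene. Friction and masses are not known exactly. Their poses are not given: they have to be found in the camera images.
- jar: Round glass jar of rock chips with a white screw cap, 44 mm across the cap, 42 mm across the glass, 54 mm tall (cap from 40 to 54 mm), 0.11 kg. It stands upright on the tile. Origin: centre of its underside, z up.
- tile: Square white ceramic viewing tile, 100 x 100 x 8 mm, fixed flat on the bench. Origin: centre of its underside, so its upper face is 8 mm higher.
- drawer_space (a point): Point on the floor of the open drawer (slides easily) of the low wooden bench cabinet, 22 mm above the bench, amid its free space; x into the cabinet, y left, z up. Free: 76 mm to the front panel (60 mm high), 72 mm to the right wall (50 mm high), 77 mm left to a fixed rack of small jars (50 mm high). From 67 to 107 mm behind the cabinet (top 72 mm above this point) covers the drawer.
- plug_tray: Shallow wooden tray fixed on the bench, 100 mm (its x) by 220 mm (its y), rim 16 mm high, floor 6 mm thick, walls 6 mm. Three core plugs stand upright in it in a row along its y, about 65 mm apart, in any order. Origin: centre of its underside.
- plug: The slim core plug: a stone cylinder of 25 mm diameter and 50 mm height, 0.06 kg, clearly slimmer than the two others in the tray. Origin: centre of its underside, z up along its axis.
- plug_mid (a point): Middle of the slim plug, 25 mm above its underside.
- tongs: Sprung steel tongs, 200 mm long (and a 26 mm pull ring behind the hinge), 0.08 kg, lying on the edges of their two arms so that they open and close level with the bench. The arms are strips 22 mm tall (z). Origin: at the hinge, on the underside; x runs along the middle line from the hinge towards the jaws, z up. Black rubber grips on the outsides of both arms, 46 mm long, are where to hold them.
- tongs_grip (a point): Middle line of the tongs between the black grips, 90 mm ahead of the hinge, 11 mm above the underside; about the centre of mass. Over the grips they measure 48 mm open, 32 mm with the slim plug in the jaws. Squeezing takes 7 N on each arm at first, 10 N when closed; let go, they spring open. The jaws' gap shrinks twice as fast as the width over the grips.
- tongs_jaws (a point): Point in the middle between the two cupped jaws, 185 mm ahead of the hinge (95 mm ahead of tongs_grip), at half the arms' height. The jaws are 22 mm tall and 24 mm long; the gap between them is 51 mm open and the open jaws measure 66 mm over the outside; squeezed to 43 mm over the grips the gap is 41 mm.
- tong_l (a joint): Angle by which each arm of the tongs is squeezed together from fully open, in rad: 0 open, about 0.087 with the slim plug between the jaws, 0.115 at most. Both arms move alike.
- stout_tall: Stout stone core plug, 38 mm diameter, 60 mm tall, upright in the plug tray; to be left alone. Origin: centre of its underside.
- stout_short: Stout stone core plug, 38 mm diameter, 45 mm tall, upright in the plug tray; to be left alone. Origin: centre of its underside.
- loupe: Black eye loupe standing on the bench, 34 mm wide, 28 mm tall; to be left alone. Origin: centre of its underside.
- scriber: Metal scratch pen lying on the bench, 132 mm long, 9 mm thick; to be left alone. Origin: under its middle.
- brush: Dusting brush lying at the right of the bench; to be left alone. Origin: under its middle.
- hammer: Hammer lying at the left of the bench; to be left alone. Origin: under its middle.
- spray: White water spray bottle, 72 mm wide, 200 mm tall, standing at the right rear; to be left alone. Origin: centre of its underside.
Things that resemble listed ones, but are neither listed nor needed, are in the scene too. What is meant by the tile is not brown or orange, and is the larger of those in its own colour.

How it is judged:
On the way, in this order (a step that is already met when the one before it is completed fails the run):
1. the jar stands upright in the free space of the open drawer, let go and at rest (x of jar in the frame of drawer_space between -0.06 and 0.08 m and y of jar in the frame of drawer_space between -0.06 and 0.06 m and z of jar in the frame of drawer_space between -0.005 and 0.008 m and angle between jar's own z axis and vertical below 0.15 rad and linear speed of jar below 0.03 m/s and contact force between jar and the fingers below 0.1 N), for 0.2 s.
2. the slim plug is lifted clear of its tray between the jaws of the tongs, which the gripper holds (contact force between plug and tongs above 1 N and contact force between tongs and the fingers above 1 N and contact force between plug and the fingers below 0.1 N and x of plug_mid in the frame of tongs_jaws between -0.03 and 0.015 m and y of plug_mid in the frame of tongs_jaws between -0.012 and 0.012 m and z of plug_mid in the frame of tongs_jaws between -0.033 and 0.033 m and height (world z) of plug above 0.035 m), for 0.2 s.
At the end, for the whole second after the job is handed in: Jar upright (0.15 rad), free, on the floor of the drawer's free space. Gripper holds the tongs, tongs hold the slim plug between their jaws: still, upright within 0.35 rad, underside over 97 mm above the tile, middle within 40 mm of the tile's centre; gripper not touching the plug (all of step 1 and contact force between plug and tongs above 1 N and contact force between tongs and the fingers above 1 N and contact force between plug and the fingers below 0.1 N and x of plug_mid in the frame of tongs_jaws between -0.03 and 0.015 m and y of plug_mid in the frame of tongs_jaws between -0.012 and 0.012 m and z of plug_mid in the frame of tongs_jaws between -0.033 and 0.033 m and height (world z) of plug above 0.105 m and horizontal distance between plug_mid and tile below 0.04 m and angle between plug's own z axis and vertical below 0.35 rad and linear speed of plug below 0.03 m/s and height (world z) of tongs above 0.08 m and contact force between plug and tile below 0.05 N); the arm keeps its last pose, push and grip.
It fails at once if the robot touches the slim plug other than with the tongs (contact force between plug and the fingers above 0.5 N or contact force between plug and the arm above 0.5 N).
It fails at once if another thing on the bench is displaced by more than 25 mm (distance of any of stout_tall, stout_short, loupe, scriber, brush, hammer, spray from where it was at the start of the episode above 0.025 m).
It fails at once if a stout plug is tipped over (angle between any of stout_tall, stout_short's own z axis and vertical above 0.5 rad).
It also fails if it takes over 58 s, if anything falls off the work surface, if the arm or the gripper's body presses on something with over 40 N, if the wrist force passes 120 N, or if a joint passes its speed limit or range.

ROBOT

A 6-joint arm with a two-finger parallel gripper is mounted at the origin on the work surface. World frame = base frame: x ahead of the robot, y to its left, z up, the work surface at z = 0. Lengths are in m, angles in rad, forces in N, time in s.
With the tool pointing down it reaches from about 0.375 to 0.9 m from the base axis. Payload 3.1 kg.
Tool frame: the origin (TCP) lies midway between the tips of the shut fingers; the grasp point (between the pads) lies 19 mm behind it; x points along the fingers, y is the direction in which the jaws open and shut, and the axes are right-handed (so a half turn about x gives the same grasp; the last joint's range is limited). The gripper opens to 87 mm and grips with 3 to 60 N. Pads are 19 mm wide; open, the fingers measure 117 mm over their backs; the gripper's body (75 mm by 190 mm) begins 51 mm behind the grasp point.
Start: joints at [-1.49, 0.527, 1.433, -0, 1.181, -0.178], TCP at [0.161, -0.604, 0.223] pointing down, gripper open.
Joint ranges: [-3.08, 3.08], [-0.75, 2.2], [0.22, 2.44], [-1.43, 4.57], [0, 2.65], [-2.85, 2.85]. Speed limits (rad/s): [2.79, 2.79, 3.14, 3.14, 3.14, 3.14].

INTERFACE

Orientations are given as a unit quaternion [x, y, z, w].
In Python, from rig import get_obs, imaging, robot gives the robot as it stands.
- The arm moves only by the shell command python3 -m inch 'ROWS' [FORCE]. ROWS is JSON, a list of rows, each a list of 3 entries, a list of its own where there are three numbers: the finger opening in mm, from 0 to 87, then the shift along the tool's x, y, z in mm, then the turn, a rotation vector about the tool's x, y, z in degrees. In form: [[grip, [dx, dy, dz], [wx, wy, wz]], ...]. A call has 1 to 12 rows; each row shifts and turns the pose as measured when the row begins, along the tool's axes as they then stand; what a row does not reach is not made up. A row lasts 1/8 s, in which the tool goes at most 62.5 mm and 10.7 degrees, less where a joint would pass 70% of its speed; a pose out of reach is approached as far as the arm can. A call with a gripper value outside its range is refused whole. The fingers move at their own pace and stop on an object; FORCE is the grip in N (left out, the last holds). Time passes only in rows, so rows that do not move let the fingers close. It gives the time, the measured TCP pose, the force and the opening at its end, in the units of the state.
- get_obs(): the state, without advancing time (a new reading comes with each control period).
- imaging.camera(name): name is "scene" or "top"; returns the picture (420x560x3 uint8, red, green, blue); there is no depth.
- imaging.camera_params(name): a dict with "camera_matrix" (3x3 intrinsics, pixels), "xyz" and "rotation" of the camera in the world. Camera axes: x right, y down, z forward; pixel columns grow to the right and rows downward; lengths in m; the calibration is good to about 2 mm. A picture is of the moment at which its call begins. camera_params takes no time and is no camera call.
- robot.hand_in(): hands the job in, once; it reports no verdict.
Trained networks look in the newest picture that a camera, given by its name, has taken for a name from the list of things; names that differ only in an ending like _2 or _b are one class to them, and where a whole thing is asked for, a point or a joint stands for the part that bears it (a point fixed in the world has none). Each returns a list of dicts, best first, with "confidence" (0 to 1); they miss things now and then, are a little off and sometimes report something else, mostly with a low value. They report only what shows in the picture. A call takes as long as a camera call. They do not tell look-alikes from the thing itself.
- imaging.cut_out(camera, target): "pixels" (420x560 bool, what is visible of it) and "box" ([centre column, centre row, width, height] in pixels, round what is visible of it).
- imaging.tip_of(camera, target): "pixel" ([column, row] in pixels: a listed point, or the origin of a listed thing).
The state is a dict: "time": time; "q": joint angles; "joint_velocities": joint speeds; "joint_torque": joint torques, N m; "position": TCP position; "tool_rot": TCP orientation; "ft_force": force on the tool from outside, world axes, zero at the start; "moment": the same for the moment, N m; "grip_width": finger opening in m.
Only numpy, scipy, OpenCV 4.12 (cv2) and the standard library are available. Lean on these libraries where they do the work, as an engineer would, in place of code of your own. Each camera call takes 0.05 s, during which the arm holds its last target. There are 200 camera calls.

## Working session

There is one attempt and no reset: what is moved stays moved. The work goes in short steps, Python scripts to look and compute and a shell command to move; the robot and the scene stay as the last step left them, time stands still between calls to the robot, and variables do not carry over. Pictures are saved under pics/ and viewed, about 8 in all and at most 12, crops included, and the job is handed in when it is done.

```bash
ls; mkdir -p pics
cat > h.py <<'E'
import numpy as np, cv2
from rig import get_obs, imaging, robot
from scipy.spatial.transform import Rotation as R
def ray(cam,px):
    p=imaging.camera_params(cam);K=np.array(p["camera_matrix"]);Rm=np.array(p["rotation"])
    if Rm.shape!=(3,3): Rm=R.from_quat(Rm).as_matrix()
    return np.array(p["xyz"]),Rm@np.linalg.inv(K)@np.array([px[0],px[1],1.])
def at(cam,px,z):
    o,d=ray(cam,px);return o+d*(z-o[2])/d[2]
def proj(cam,X):
    p=imaging.camera_params(cam);K=np.array(p["camera_matrix"]);Rm=np.array(p["rotation"])
    v=K@(Rm.T@(np.array(X)-np.array(p["xyz"])));return v[:2]/v[2]
def snap(cam,name):
    im=imaging.camera(cam);cv2.imwrite(f"pics/{name}.png",im[:,:,::-1]);return im
def tri(p1,p2):
    (o1,d1),(o2,d2)=ray("scene",p1),ray("top",p2)
    A=np.stack([d1,-d2],1);s=np.linalg.lstsq(A,o2-o1,rcond=None)[0]
    a,b=o1+s[0]*d1,o2+s[1]*d2;return (a+b)/2,np.linalg.norm(a-b)
def togo(target):  # shift in tool axes, mm, to a world point
    o=get_obs();T=R.from_quat(o["tool_rot"]);return np.round(T.inv().apply(np.array(target)-o["position"])*1000,1)
E
python3 - <<'E'
from h import *
np.set_printoptions(precision=4,suppress=True)
a=snap("scene","s0");b=snap("top","t0")
for c in("scene","top"):
    p=imaging.camera_params(c);print(c,p["xyz"],np.array(p["rotation"]).tolist())
Z=dict(jar=.008,tile=0,drawer_space=.022,plug_tray=0,plug=.006,plug_mid=.031,tongs=0,tongs_grip=.011,tongs_jaws=.011,stout_tall=.006,stout_short=.006,loupe=0,scriber=0)
for t,z in Z.items():
    for c in("scene","top"):
        for r in imaging.tip_of(c,t)[:3]:
            print(t,c,np.round(r["confidence"],2),np.round(r["pixel"],1),at(c,r["pixel"],z)[:2])
o=get_obs();print(o)
E
```

```text
pics
scene [ 0.9477 -0.6262  0.799 ] [0.8742603360551293, 0.27210634516092946, -0.10945728357887816, -0.3868411880804141]
top [0.3222 0.0674 1.3296] [0.7097125991932441, -0.7013325258991399, 0.04944784958755087, -0.044672416919938666]
jar scene 0.9 [270.1 207.8] [0.4572 0.0776]
jar top 0.77 [273.7 235.8] [0.4532 0.0747]
tile scene 0.91 [269.3 210.5] [0.457  0.0737]
tile scene 0.86 [298.1 146.7] [0.3491 0.4052]
tile scene 0.69 [261.1 171.5] [0.327  0.2116]
tile top 0.95 [150. 280.] [0.3297 0.4082]
tile top 0.81 [376.  184.3] [ 0.6017 -0.2088]
tile top 0.69 [275.2 236.7] [0.4515 0.0706]
drawer_space scene 0.92 [327.5 177.6] [0.5329 0.2847]
drawer_space scene 0.62 [224.8 239.2] [ 0.4384 -0.1044]
drawer_space top 0.69 [189.3 205.9] [0.5307 0.3052]
drawer_space top 0.2 [272.1 234.3] [0.4558 0.079 ]
plug_tray top 0.72 [278.8 155.7] [0.6801 0.0633]
plug_tray top 0.7 [303.1 160.1] [ 0.6683 -0.005 ]
plug_tray top 0.52 [332.8 249.9] [ 0.4172 -0.0876]
plug scene 0.55 [316.2 255.6] [ 0.6597 -0.0018]
plug top 0.48 [302.6 159.4] [ 0.6687 -0.0032]
plug_mid scene 0.56 [319.5 252. ] [ 0.6697 -0.0062]
[... 840 characters left out ...]
4.1] [ 0.5743 -0.3301]
loupe top 0.71 [415.9 187.3] [ 0.5947 -0.3201]
scriber scene 0.47 [224.  241.4] [ 0.4274 -0.0971]
scriber top 0.65 [278.4 238.1] [0.4478 0.0618]
scriber top 0.59 [334.3 250.3] [ 0.4161 -0.0917]
{'time': 1.4, 'q': array([-1.4895,  0.5275,  1.4327,  0.    ,  1.1814, -0.1785]), 'joint_velocities': array([ 0.0002,  0.0003, -0.0003,  0.001 , -0.0019,  0.0001]), 'joint_torque': array([ -0.0002, -44.0014, -17.6981,   0.0633,   0.0505,  -0.    ]), 'position': array([ 0.1606, -0.604 ,  0.2225]), 'tool_rot': array([ 0.7012,  0.0916, -0.7011,  0.0916]), 'ft_force': array([ 0.1802,  0.1782, -0.3844]), 'moment': array([-0.0104,  0.0055,  0.0246]), 'grip_width': 0.08678682487582784}
```

```bash
sleep 1
```

```text
(no output)
```

View pics/t0.png

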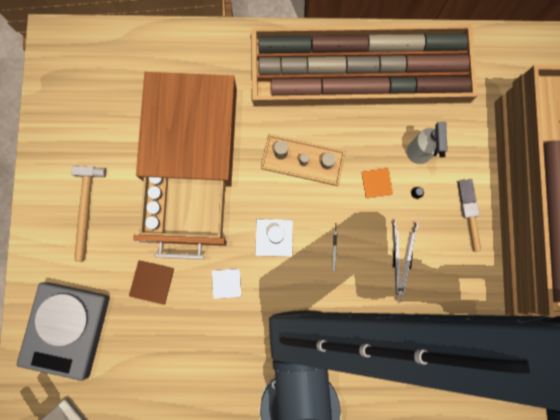

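View pics/s0.png

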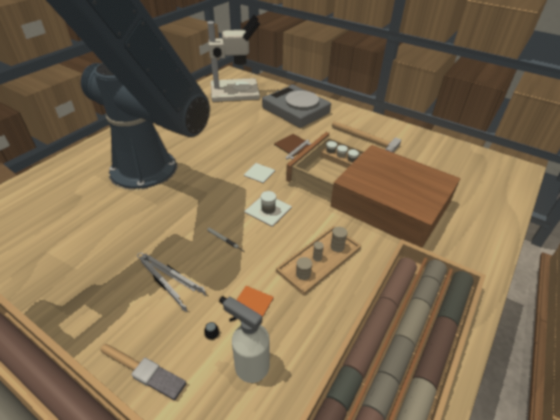

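The top picture shows the jar on the larger white tile at (274,237), the drawer's free space at about (195,208), the slim plug in the middle of the tray at (304,159), and the tongs' hinge at (400,293) with jaws at about (403,222). The scene picture agrees; the white card at (227,284) is the smaller look-alike.

Run:
```python
from h import *
np.set_printoptions(precision=4,suppress=True)
T=R.from_quat(get_obs()["tool_rot"]).as_matrix();print("tool axes (cols)\n",T)
def c(px,z): return at("top",px,z)
print("cab left edge",c((145,75),.094)[:2],c((138,178),.094)[:2],"right",c((236,78),.094)[:2],c((231,180),.094)[:2])
print("rack right edge/drawer inside", [c(p,.072)[:2] for p in((165,235),(168,180),(223,233),(226,180),(137,237),(225,240))])
for n,z in(("jar",.062),):
  for cam in("scene","top"):
    for r in imaging.cut_out(cam,n)[:2]: print(n,cam,r["confidence"],r["box"],at(cam,r["box"][:2],.035)[:2])
t=(.455,.076)
print("togo above jar",togo((*t,.13)))
```

```text
tool axes (cols)
 [[ 0.      0.2569 -0.9664]
 [-0.     -0.9664 -0.2569]
 [-1.      0.     -0.    ]]
cab left edge [0.8708 0.4227] [0.5906 0.4273] right [0.8659 0.1802] [0.5885 0.1867]
rack right edge/drawer inside [array([0.4455, 0.3563]), array([0.5911, 0.3546]), array([0.4526, 0.2061]), array([0.593, 0.202]), array([0.4394, 0.4285]), array([0.4344, 0.2005])]
jar scene 0.73 [270.4, 202.1, 17.5, 25.4] [0.4607 0.0738]
jar top 0.73 [276.8, 236.6, 14.7, 21.1] [0.4485 0.0662]
togo above jar [  92.6 -581.5 -459.2]
```

```bash
python3 -m inch '[[87,[0,-20,-55],[0,0,0]],[87,[0,-20,-55],[0,0,0]],[87,[0,-20,-55],[0,0,0]],[87,[0,-25,-55],[0,0,0]],[87,[0,-55,-25],[0,0,0]],[87,[0,-55,-25],[0,0,0]],[87,[0,-55,-25],[0,0,0]],[87,[0,-55,-25],[0,0,0]],[87,[10,-55,-25],[0,0,0]],[87,[10,-55,-25],[0,0,0]],[87,[10,-55,-25],[0,0,0]],[87,[10,-50,-25],[0,0,0]]]' 20
python3 - <<'E'
from h import *
snap("top","t1")
print(togo((.455,.075,.13)))
E
```

```text
time: 3.0
position: [0.4467, 0.0136, 0.1807]
tool_rot: [0.706, 0.083, -0.697, 0.093]
ft_force: [0.1, 0.0, -0.5]
grip_width: 0.0869
[ 49.3 -51.7 -21.9]
```

```bash
python3 -m inch '[[87,[0,-52,-22],[0,0,0]],[87,[25,0,0],[0,0,0]],[87,[0,0,0],[0,0,0]]]'
python3 - <<'E'
from h import *
im=snap("scene","s2")
cv2.imwrite("pics/s2c.png",cv2.resize(im[110:300,180:370,::-1],None,fx=3,fy=3))
print(togo((.455,.075,.031)), R.from_quat(get_obs()["tool_rot"]).as_matrix().round(3))
o=get_obs()["position"];print(proj("scene",o),proj("scene",[.455,.075,.062]))
E
```

```text
time: 3.42
position: [0.4561, 0.0776, 0.1545]
tool_rot: [0.706, 0.088, -0.696, 0.095]
ft_force: [0.5, 0.2, -0.4]
grip_width: 0.0874
[124.4   0.2   4.6] [[ 0.018  0.255 -0.967]
 [-0.008 -0.967 -0.256]
 [-1.     0.012 -0.015]]Traceback (most recent call last):
  File "<stdin>", line 5, in <module>
  File "h.py", line 12, in proj
    v=K@(Rm.T@(np.array(X)-np.array(p["xyz"])));return v[:2]/v[2]
         ~~~~^^~~~~~~~~~~~~~~~~~~~~~~~~~~~~~~~
ValueError: matmul: Input operand 1 has a mismatch in its core dimension 0, with gufunc signature (n?,k),(k,m?)->(n?,m?) (size 3 is different from 4)
```

View pics/s2c.png

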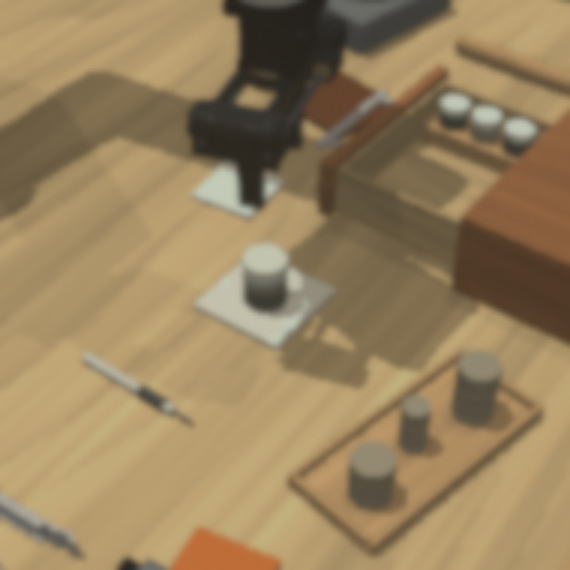

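The crop shows the jar upright at about (268,202) in scene pixels, the gripper above it, and the slim plug clearly in the middle of the tray. Descend and grasp.

```bash
sed -i 's/^def proj.*/def proj(cam,X):/; s/Rm=np.array(p\["rotation"\])$/Rm=R.from_quat(p["rotation"]).as_matrix()/' h.py; python3 -m inch '[[87,[40,0,2],[0,0,0]],[87,[40,0,0],[0,0,0]],[87,[35,0,0],[0,0,0]],[87,[5,0,0],[0,0,0]],[30,[0,0,0],[0,0,0]],[30,[0,0,0],[0,0,0]],[30,[0,0,0],[0,0,0]],[30,[0,0,0],[0,0,0]]]' 20
python3 - <<'E'
from h import *
print(togo((.455,.075,.031)),at("scene",(268.3,202.3),.035),proj("scene",[.455,.075,.062]))
E
```

```text
time: 4.47
position: [0.4679, 0.0704, 0.0417]
tool_rot: [0.715, 0.083, -0.688, 0.093]
ft_force: [0.1, -0.3, -1.1]
grip_width: 0.0548
[10.2 -7.8 11.8] [0.45626448 0.06964489 0.035     ] [269.03010146 194.02128067]
```

```bash
cat >> h.py <<'E'
def turn(yaw):
    """rotvec (deg, tool axes) to point straight down with tool y at heading yaw (deg, world)"""
    T=R.from_quat(get_obs()["tool_rot"]);y=np.array([np.cos(np.radians(yaw)),np.sin(np.radians(yaw)),0]);x=np.array([0,0,-1.])
    D=R.from_matrix(np.stack([x,y,np.cross(x,y)],1));return np.round((T.inv()*D).as_rotvec(degrees=True),1)
E
python3 - <<'E'
from h import *
T=R.from_quat(get_obs()["tool_rot"]).as_matrix();print(T.round(3));yw=np.degrees(np.arctan2(T[1,1],T[0,1]));print(yw,turn(yw),get_obs()["position"],get_obs()["grip_width"])
E
```

```text
[[ 0.04   0.247 -0.968]
 [-0.01  -0.969 -0.247]
 [-0.999  0.02  -0.036]]
-75.70645335208263 [ 0.  -2.1 -1.1] [0.46789801 0.07044636 0.04172214] 0.05477257514005708
```

```bash
python3 -m inch '[[75,[0,0,0],[0,0,0]],[75,[3,-6,11],[0,-2.1,-1.1]],[75,[0,0,0],[0,0,0]]]' 20
python3 - <<'E'
from h import *
print(togo((.456,.073,.031)),turn(-75.7),get_obs()["grip_width"])
E
```

```text
time: 4.85
position: [0.4551, 0.074, 0.0386]
tool_rot: [-0.701, -0.088, 0.702, -0.088]
ft_force: [0.6, 0.4, 0.1]
grip_width: 0.0729
[ 7.6  1.2 -0.7] [0.  0.1 0. ] 0.07287542500542252
```

```bash
python3 -m inch '[[75,[7,1,0],[0,0,0]],[30,[0,0,0],[0,0,0]],[30,[0,0,0],[0,0,0]],[30,[0,0,0],[0,0,0]],[30,[0,0,0],[0,0,0]],[30,[0,0,0],[0,0,0]],[30,[0,0,0],[0,0,0]]]' 20
python3 - <<'E'
from h import *
print(togo((.456,.073,.031)),turn(-75.7),get_obs()["grip_width"])
E
```

```text
time: 5.72
position: [0.4556, 0.0727, 0.0308]
tool_rot: [-0.701, -0.088, 0.702, -0.088]
ft_force: [-0.1, -1.0, 0.1]
grip_width: 0.043
[-0.2 -0.2 -0.5] [0.  0.1 0. ] 0.04303441288427621
```

```bash
python3 -m inch '[[30,[-40,0,0],[0,0,0]],[30,[-50,0,0],[0,0,0]],[30,[-45,0,0],[0,0,0]],[30,[0,0,0],[0,0,0]]]' 20
python3 - <<'E'
from h import *
print(togo((.53,.282,.16)),turn(-75.7),get_obs()["grip_width"])
E
```

```text
time: 6.22
position: [0.4548, 0.0731, 0.168]
tool_rot: [-0.699, -0.089, 0.704, -0.088]
ft_force: [0.1, -0.3, -2.0]
grip_width: 0.0426
[   7.7 -183.8 -124.6] [0.  0.4 0.2] 0.04257251242998698
```

```bash
python3 -m inch '[[30,[0,-45,-30],[0,0,0]],[30,[0,-45,-30],[0,0,0]],[30,[0,-45,-30],[0,0,0]],[30,[0,-45,-30],[0,0,0]],[30,[0,0,0],[0,0,0]]]' 20
python3 - <<'E'
from h import *
print(togo((.53,.282,.10)),turn(-75.7),get_obs()["grip_width"])
im=snap("scene","s3");cv2.imwrite("pics/s3c.png",cv2.resize(im[80:250,230:430,::-1],None,fx=3,fy=3))
imaging.camera("top")
for c in("scene","top"):
  for r in imaging.tip_of(c,"drawer_space")[:2]: print(c,r["confidence"],at(c,r["pixel"],.022))
E
```

```text
time: 6.85
position: [0.525, 0.2812, 0.1603]
tool_rot: [-0.695, -0.087, 0.708, -0.086]
ft_force: [-0.2, -0.1, -2.3]
grip_width: 0.0421
[60.2  0.6 -6.2] [-0.2  1.   0.2] 0.04213727404579026
scene 0.76 [0.53426765 0.29253649 0.022     ]
top 0.59 [0.53709639 0.29917478 0.022     ]
```

View pics/s3c.png

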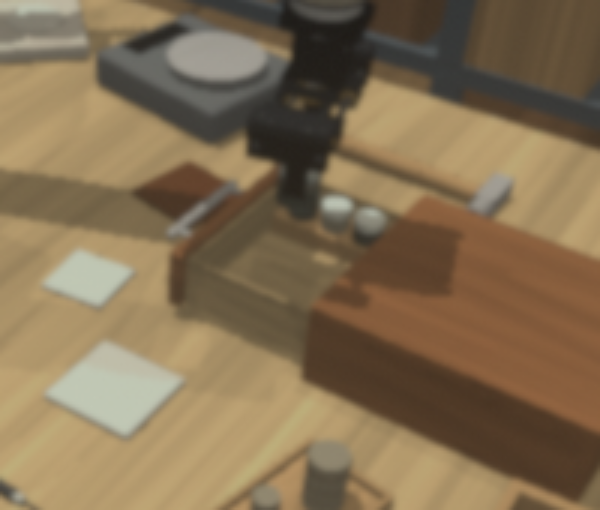

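```bash
python3 -m inch '[[30,[30,-2,-6],[0,1,0.2]],[30,[30,0,0],[0,0,0]],[30,[30,0,0],[0,0,0]],[30,[0,0,0],[0,0,0]]]' 20
python3 - <<'E'
from h import *
print(togo((.53,.285,.046)),turn(-75.7),get_obs()["grip_width"])
E
```

```text
time: 7.55
position: [0.5272, 0.2735, 0.0694]
tool_rot: [-0.701, -0.081, 0.704, -0.083]
ft_force: [0.0, -0.1, -1.2]
grip_width: 0.0429
[ 23.4 -10.6  -5.5] [-1.   0.3 -0.2] 0.04285201626853676
```

```bash
python3 -m inch '[[30,[12,-9,-2],[0,0.3,-0.2]],[30,[0,0,0],[0,0,0]],[30,[9,0,0],[0,0,0]],[30,[3,0,0],[0,0,0]],[30,[0,0,0],[0,0,0]]]' 20
python3 - <<'E'
from h import *
print(togo((.53,.285,.046)),turn(-75.7),get_obs()["grip_width"])
E
```

```text
time: 8.18
position: [0.5295, 0.283, 0.0476]
tool_rot: [0.705, 0.082, -0.7, 0.081]
ft_force: [0.2, 0.2, -1.1]
grip_width: 0.0428
[ 1.6 -1.9 -0.9] [-1.1 -0.4  0.1] 0.04279581675964944
```

```bash
python3 -m inch '[[30,[2,0,0],[0,0,0]],[30,[1.5,0,0],[0,0,0]],[30,[0,0,0],[0,0,0]]]' 20
```

```text
time: 8.55
position: [0.5302, 0.2832, 0.0448]
tool_rot: [0.705, 0.082, -0.699, 0.081]
ft_force: [-0.2, -1.0, -0.1]
grip_width: 0.043
```

```bash
python3 -m inch '[[30,[1,0,0],[0,0,0]],[60,[0,0,0],[0,0,0]],[65,[0,0,0],[0,0,0]],[65,[0,0,0],[0,0,0]],[65,[-10,0,0],[0,0,0]],[65,[-30,0,0],[0,0,0]],[65,[-40,0,0],[0,0,0]],[65,[-50,0,0],[0,0,0]],[65,[-20,0,0],[0,0,0]],[65,[0,60,0],[0,0,0]],[65,[0,62,0],[0,0,0]]]' 20
python3 - <<'E'
from h import *
print(get_obs()["position"],get_obs()["grip_width"])
b=snap("top","t4");cv2.imwrite("pics/t4c.png",cv2.resize(b[50:320,130:450,::-1],None,fx=2.4,fy=2.2))
snap("scene","s4")
for n in("tongs","tongs_grip","tongs_jaws"):
  for c in("top","scene"):
    for r in imaging.tip_of(c,n)[:2]: print(n,c,round(r["confidence"],2),np.round(r["pixel"],1),at(c,r["pixel"],0 if n=="tongs" else .011)[:2].round(4))
for r in imaging.cut_out("top","tongs")[:2]: print(r["confidence"],r["box"])
E
```

```text
time: 9.93
position: [0.558, 0.1662, 0.2033]
tool_rot: [0.707, 0.086, -0.696, 0.084]
ft_force: [2.0, 0.0, -0.6]
grip_width: 0.065
[0.55802957 0.16620158 0.20329381] 0.06499709629580026
tongs top 0.78 [399.5 291.2] [ 0.3073 -0.2682]
tongs top 0.6 [401.9 261.7] [ 0.3872 -0.2764]
tongs scene 0.93 [147.8 260.4] [ 0.3102 -0.2602]
tongs_grip top 0.61 [396.7 260.9] [ 0.3886 -0.2595]
tongs_grip scene 0.71 [165.1 276.9] [ 0.3927 -0.2771]
tongs_jaws top 0.74 [407.5 226. ] [ 0.4843 -0.2911]
tongs_jaws scene 0.75 [193.5 297.2] [ 0.49  -0.281]
tongs_jaws scene 0.47 [318.9 256.9] [ 0.6695 -0.0055]
0.6 [405.7, 261.3, 24.6, 81.8]
```

View pics/t4c.png

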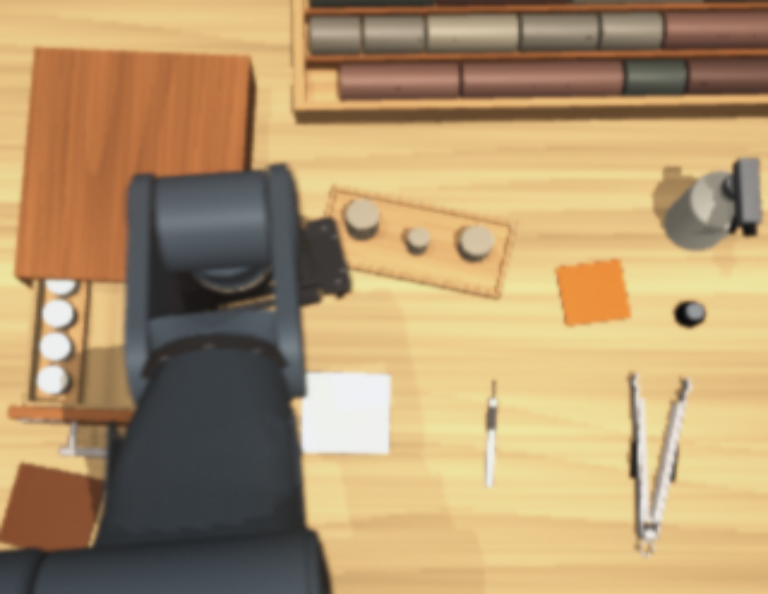

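The top crop shows the tile empty at (274,238) and tongs with hinge (400,293), grips (394,259)/(411,260), jaw tips (394,220)/(415,224); the arm hides the jar.

Run:
```python
from h import *
np.set_printoptions(precision=4,suppress=True)
f=lambda u,v,z:at("top",(130+u/2.4,50+v/2.2),z)[:2]
h=f(649,535,.022);g1,g2=f(634,460,.018),f(675,462,.018);j1,j2=f(633,375,.022),f(685,382,.022)
print("hinge",h,"grip",(g1+g2)/2,"tips",(j1+j2)/2)
d=(j1+j2)/2-h;L=np.linalg.norm(d);print(L,np.degrees(np.arctan2(d[1],d[0])),"grip from line",h+d/L*.09)
d=g1-g2;print("across",np.linalg.norm(d),np.degrees(np.arctan2(d[1],d[0])))
print("tile",f(346,413.5,.008),"slim top",f(417,233,.056),"tall",f(362,211,.066),"short",f(476,236,.051))
print("tray corners",*[f(*p,.016) for p in((335,187),(512,228),(499,297))])
T=R.from_quat(get_obs()["tool_rot"]).as_matrix();print(np.degrees(np.arctan2(T[1,1],T[0,1])))
```

```text
hinge [ 0.3024 -0.2649] grip [ 0.3921 -0.2741] tips [ 0.4936 -0.2804]
0.19190318088101618 -4.627550265062796 grip from line [ 0.3921 -0.2722]
across 0.04614701494667797 87.63434058098031
tile [0.4473 0.0733] slim top [ 0.6653 -0.0036] tall [0.6893 0.0584] short [ 0.6638 -0.0704]
tray corners [0.7347 0.0898] [ 0.684  -0.1159] [ 0.5951 -0.1004]
-76.27251597372727
```

```bash
python3 - <<'E'
from h import *
print(turn(-95.5),get_obs()["q"])
E
python3 -m inch '[[65,[0,0,0],[9.5,0,0]],[65,[0,0,0],[9.5,0,0]],[87,[0,0,0],[0,0,0]]]'
python3 - <<'E'
from h import *
print(turn(-95.5),togo((.392,-.273,.12)))
E
```

```text
[19.2 -0.7  0.2] [0.09887259 0.48903524 1.57548402 0.00455743 1.06470293 1.42790866]
time: 10.75
position: [0.5556, 0.1716, 0.2013]
tool_rot: [0.71, -0.031, -0.703, -0.036]
ft_force: [-0.2, 0.1, 1.4]
grip_width: 0.0694
[ 0.1 -0.6  0.4] [ 77.2 458.6 121.7]
```

```bash
python3 -m inch '[[87,[5,55,13],[0,0,0]],[87,[5,55,13],[0,0,0]],[87,[5,55,13],[0,0,0]],[87,[5,55,13],[0,0,0]],[87,[5,55,13],[0,0,0]],[87,[5,55,13],[0,0,0]],[87,[5,55,13],[0,0,0]],[87,[5,45,15],[0,0,0]],[87,[0,0,0],[0,0,0]]]'
python3 - <<'E'
from h import *
print(turn(-95.5),togo((.392,-.273,.07)))
b=snap("top","t5")
for r in imaging.tip_of("top","jar")[:3]: print(r,at("top",r["pixel"],.022))
E
```

```text
time: 11.88
position: [0.4192, -0.2568, 0.1569]
tool_rot: [0.714, -0.017, -0.699, -0.019]
ft_force: [-0.2, 0.3, -0.2]
grip_width: 0.0868
[ 2.5 -1.2  0.2] [86.3 17.8 28.1]
{'pixel': [197.7, 208.1], 'confidence': 0.5} [0.5249147  0.28217768 0.022     ]
```

```bash
python3 -m inch '[[87,[40,18,27],[2.5,-1.2,0.2]],[87,[0,0,0],[0,0,0]],[87,[30,0,0],[0,0,0]],[87,[0,0,0],[0,0,0]]]'
python3 - <<'E'
from h import *
print(turn(-95.5),togo((.392,-.273,.003)))
im=snap("scene","s6");b=cv2.imread("pics/t5.png")
cv2.imwrite("pics/m6.png",np.hstack([cv2.resize(im[210:340,90:240,::-1],(400,347)),cv2.resize(b[140:270,130:280],(347,347))]))
E
```

```text
time: 12.48
position: [0.3969, -0.2659, 0.0879]
tool_rot: [0.708, -0.029, -0.705, -0.028]
ft_force: [-0.3, 0.4, 0.5]
grip_width: 0.087
[ 0.9 -0.2 -0. ] [84.9  7.4  4.6]
```

View pics/m6.png

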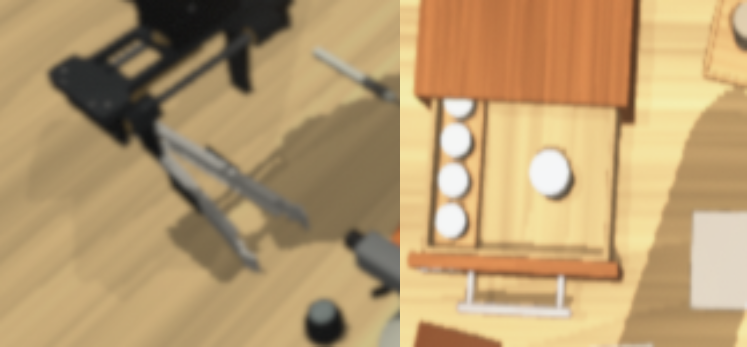

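The right half shows the jar standing upright in the middle of the drawer's free space; the left shows the gripper above the tongs' grips. Descend.

```bash
python3 -m inch '[[87,[20,7,4],[1,0,0]],[87,[0,0,0],[0,0,0]],[87,[25,0,0],[0,0,0]],[87,[15,0,0],[0,0,0]],[87,[0,0,0],[0,0,0]]]'
python3 - <<'E'
from h import *
print(turn(-95.5),togo((.392,-.273,.004)))
E
```

```text
time: 13.15
position: [0.4009, -0.2759, 0.0356]
tool_rot: [0.713, -0.037, -0.7, -0.027]
ft_force: [0.8, -0.5, 0.8]
grip_width: 0.0871
[ 0.3 -1.1 -0.7] [31.4 -2.4  9.7]
```

```bash
python3 -m inch '[[87,[10,-2,9],[0.3,-1.1,-0.7]],[87,[0,0,0],[0,0,0]],[87,[12,0,1],[0,0,0]],[87,[0,0,0],[0,0,0]]]'
python3 - <<'E'
from h import *
print(turn(-95.5),togo((.392,-.273,.004)))
E
```

```text
time: 13.65
position: [0.3914, -0.2736, 0.0136]
tool_rot: [0.707, -0.035, -0.706, -0.034]
ft_force: [0.9, 0.1, -0.2]
grip_width: 0.0872
[-0.  -0.  -0.1] [ 9.6 -0.6 -0.5]
```

```bash
python3 -m inch '[[87,[9,0,0],[0,0,0]],[60,[0,0,0],[0,0,0]],[43,[0,0,0],[0,0,0]],[43,[0,0,0],[0,0,0]],[43,[0,0,0],[0,0,0]],[43,[0,0,0],[0,0,0]],[43,[0,0,0],[0,0,0]]]' 20
python3 - <<'E'
from h import *
print(turn(-95.5),togo((.392,-.273,.004)))
E
```

```text
time: 14.52
position: [0.3917, -0.2739, 0.0041]
tool_rot: [0.707, -0.035, -0.706, -0.033]
ft_force: [-0.2, 0.7, -1.0]
grip_width: 0.0441
[-0.  -0.1 -0.1] [ 0.1 -0.9 -0.2]
```

Held at 44 mm, so the tongs are squeezed a little. Lift gently and check.

```bash
python3 -m inch '[[43,[-10,0,0],[0,0,0]],[43,[-25,0,0],[0,0,0]],[43,[-45,0,0],[0,0,0]],[43,[-40,0,0],[0,0,0]],[43,[0,0,0],[0,0,0]]]' 20
python3 - <<'E'
from h import *
print(turn(-102),togo((.572,.017,.12)))
T=R.from_quat(get_obs()["tool_rot"]).as_matrix();p=get_obs()["position"]
print(p+T@[.007*-1,0,-.095])
im=snap("scene","s7");cv2.imwrite("pics/s7c.png",cv2.resize(im[140:370,100:400,::-1],None,fx=2.5,fy=2.5))
imaging.camera("top")
for c in("scene","top"):
  for n in("tongs","tongs_jaws"):
    for r in imaging.tip_of(c,n)[:2]:print(c,n,round(r["confidence"],2),at(c,r["pixel"],p[2]+.007-.011*(n=="tongs")))
E
```

```text
time: 15.15
position: [0.3913, -0.2733, 0.1291]
tool_rot: [0.707, -0.035, -0.706, -0.034]
ft_force: [-0.1, 0.2, -1.4]
grip_width: 0.0434
[ 6.5 -0.1 -0.1] [   8.7 -306.4 -151.8]
[ 0.48584439 -0.2824327   0.13613749]
scene tongs_jaws 0.63 [ 0.49545985 -0.28412173  0.13605094]
top tongs_jaws 0.62 [ 0.48490935 -0.27886406  0.13605094]
```

View pics/s7c.png

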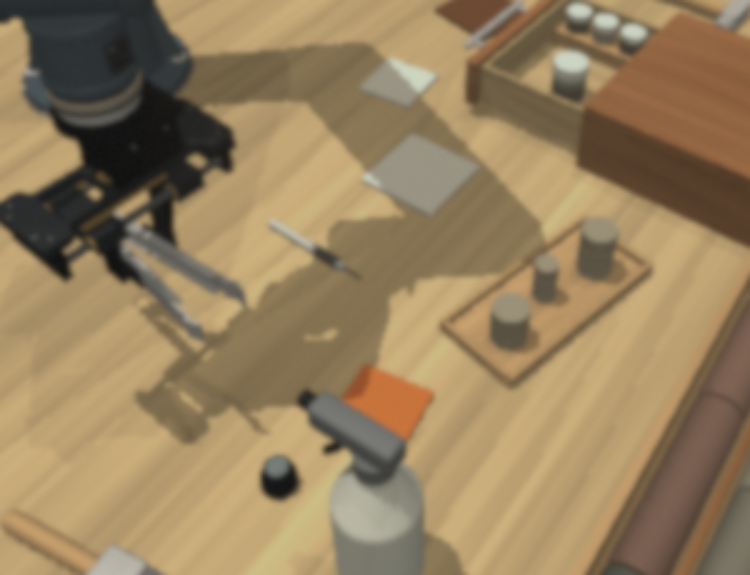

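The scene crop shows the tongs held level with the jaws open, the jar upright in the drawer, and the slim plug between the stout ones at full-picture pixel (318,252).

```bash
python3 - <<'E'
from h import *
np.set_printoptions(precision=4,suppress=True)
print("slim top scene",at("scene",(100+546/2.5,140+262/2.5),.056),tri((100+546/2.5,140+262/2.5),(303.75,155.9)))
for c in("scene","top"):
    for n in("plug","plug_mid"):
        for r in imaging.tip_of(c,n)[:2]: print(c,n,round(r["confidence"],2),at(c,r["pixel"],.006 if n=="plug" else .031))
for n,u,v,z in(("tall",598,229,.066),("short",511,306,.051)):print(n,at("scene",(100+u/2.5,140+v/2.5),z))
print(turn(-102),togo((.518,.028,.12)))
E
python3 -m inch '[[43,[0,-35,-14],[3.2,0,0]],[43,[0,-45,-18],[3.2,0,0]],[43,[0,-45,-18],[0,0,0]],[43,[0,-45,-18],[0,0,0]],[43,[0,-45,-18],[0,0,0]],[43,[0,-40,-14],[0,0,0]],[43,[0,-20,-7],[0,0,0]],[43,[0,0,0],[0,0,0]]]' 20
python3 - <<'E'
from h import *
print(turn(-102),togo((.518,.028,.10)))
E
```

```text
slim top scene [ 0.6646 -0.0073  0.056 ] (array([ 0.6648, -0.0045,  0.0539]), np.float64(0.002716130839501605))
scene plug_mid 0.68 [ 0.6709 -0.0042  0.031 ]
top plug 0.53 [0.6654 0.006  0.006 ]
top plug_mid 0.66 [0.6599 0.0016 0.031 ]
tall [0.6894 0.0546 0.066 ]
short [ 0.6635 -0.0723  0.051 ]
[6.4 0.3 0.2] [   6.  -310.6  -98.8]
time: 16.65
position: [0.5521, -0.0158, 0.1221]
tool_rot: [-0.7, 0.075, 0.706, 0.078]
ft_force: [-0.8, 0.2, -0.5]
grip_width: 0.0433
[-0.3  0.5  0.2] [ 22.5 -35.4  42.5]
```

```bash
python3 -m inch '[[43,[0,-35,42],[-0.3,0.5,0.2]],[43,[0,0,0],[0,0,0]],[43,[35,0,0],[0,0,0]],[43,[30,0,0],[0,0,0]],[43,[0,0,0],[0,0,0]]]' 20
python3 - <<'E'
from h import *
print(turn(-102),togo((.519,.027,.028)))
E
```

```text
time: 17.27
position: [0.5178, 0.0236, 0.0559]
tool_rot: [0.704, -0.076, -0.703, -0.075]
ft_force: [0.2, 0.5, 0.2]
grip_width: 0.0428
[-0.2 -0.1 -0.1] [27.9 -3.6 -0.4]
```

```bash
python3 -m inch '[[43,[20,-4,0],[0,0,0]],[43,[0,0,0],[0,0,0]],[43,[7,0,0],[0,0,0]],[43,[0,0,0],[0,0,0]]]' 20
python3 - <<'E'
from h import *
print(turn(-102),togo((.519,.027,.028)))
a=snap("top","t8");b=snap("scene","s8")
cv2.imwrite("pics/m8.png",np.hstack([cv2.resize(a[130:220,250:350,::-1],(400,360)),cv2.resize(b[210:300,260:360,::-1],(400,360))]))
T=R.from_quat(get_obs()["tool_rot"]).as_matrix();p=get_obs()["position"];J=p+T@[-.007,0,-.095]
print(J,proj("top",J),proj("scene",J),proj("top",J+T@[0,0,-.055]),proj("scene",J+T@[0,0,-.055]))
for c in("scene","top"):
    for n in("plug","plug_mid","tongs_jaws"):
        for r in imaging.tip_of(c,n)[:2]: print(c,n,round(r["confidence"],2),np.round(r["pixel"],1),at(c,r["pixel"],.006 if n=="plug" else .031).round(4))
E
```

```text
time: 17.77
position: [0.5218, 0.0244, 0.0318]
tool_rot: [0.706, -0.077, -0.7, -0.075]
ft_force: [-1.1, 0.4, -0.3]
grip_width: 0.0431
[-0.4 -0.5 -0.1] [ 3.7 -2.   3.3]
[0.61495505 0.00411325 0.03993141] [300.46956898 175.51686988] [303.53187543 238.10710459] [304.91533554 156.21784902] [319.19808336 249.71944623]
scene plug 0.63 [335.4 246.1] [0.6852 0.0565 0.006 ]
scene plug 0.55 [315.6 255.4] [ 0.6581 -0.0021  0.006 ]
scene plug_mid 0.46 [317.1 250.2] [ 0.6616 -0.0045  0.031 ]
scene tongs_jaws 0.79 [304.3 241.7] [0.6194 0.0018 0.031 ]
top plug 0.43 [300.1 160.4] [0.6658 0.0037 0.006 ]
top plug_mid 0.45 [301.6 159.3] [0.6624 0.0008 0.031 ]
top plug_mid 0.21 [416.7 189.6] [ 0.582  -0.3131  0.031 ]
```

View pics/m8.png

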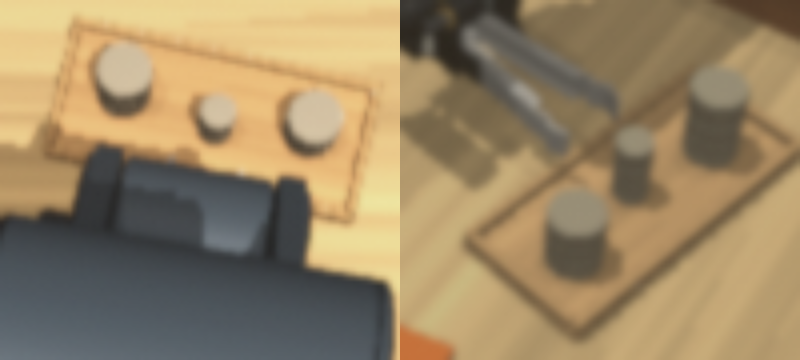

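Right half: jaws (tips at about (300,246) and (312,236) full pixels) straddle the line to the slim plug at (318,251), short of it. Trim, then advance.

```bash
python3 -m inch '[[43,[4,-2,-5],[-0.4,-0.5,-0.1]],[43,[0,0,0],[0,0,0]],[43,[0,0,-15],[0,0,0]],[43,[0,0,0],[0,0,0]]]' 20
python3 - <<'E'
from h import *
print(turn(-102),togo((.571,.0163,.027)))
E
```

```text
time: 18.68
position: [0.5423, 0.0227, 0.0269]
tool_rot: [-0.703, 0.073, 0.704, 0.073]
ft_force: [0.3, -0.1, 0.5]
grip_width: 0.0433
[ 0.1  0.1 -0. ] [ -0.1   0.4 -29.4]
```

```bash
python3 -m inch '[[43,[0,0,-14],[0,0,0]],[43,[0,0,0],[0,0,0]],[43,[0,0.5,-14],[0,0,0]],[43,[0,0,0],[0,0,0]]]' 20
python3 - <<'E'
from h import *
print(turn(-102),togo((.571,.0163,.027)))
b=snap("scene","s9")
cv2.imwrite("pics/s9c.png",cv2.resize(b[215:290,270:370,::-1],(640,480),interpolation=cv2.INTER_CUBIC))
E
```

```text
time: 19.18
position: [0.5686, 0.0167, 0.0264]
tool_rot: [-0.701, 0.073, 0.705, 0.073]
ft_force: [-0.5, -0.5, -1.2]
grip_width: 0.0436
[ 0.1  0.3 -0. ] [-0.6 -0.1 -2.5]
```

View pics/s9c.png

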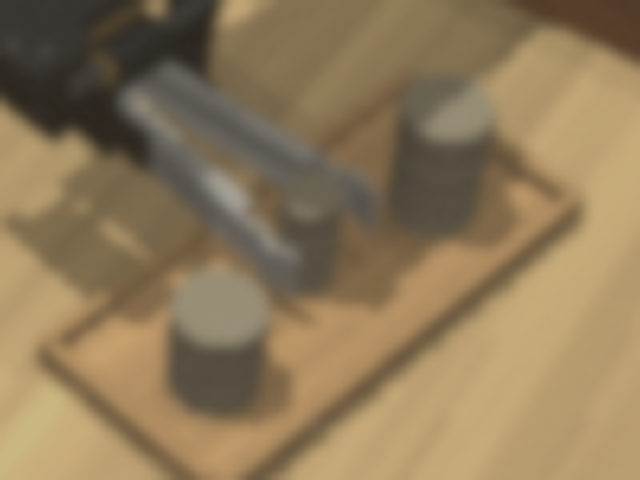

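The crop shows the two jaws on either side of the slim plug, whose middle (316,235 in the crop) lies very near the jaw point (about 309,234), clear of both stout plugs. Advance 3 mm and close.

```bash
python3 -m inch '[[43,[0,0,-3],[0,0,0]],[43,[0,0,0],[0,0,0]],[38,[0,0,0],[0,0,0]],[34,[0,0,0],[0,0,0]],[25,[0,0,0],[0,0,0]],[20,[0,0,0],[0,0,0]],[20,[0,0,0],[0,0,0]],[20,[0,0,0],[0,0,0]]]' 30
python3 - <<'E'
from h import *
print(turn(-102),togo((.571,.0163,.027)))
E
```

```text
time: 20.23
position: [0.5673, 0.0171, 0.0259]
tool_rot: [-0.699, 0.073, 0.708, 0.073]
ft_force: [0.2, 0.0, -1.2]
grip_width: 0.0321
[ 0.1  0.7 -0. ] [-1.1 -0.  -3.8]
```

Width is 32.1 mm, exactly that with the slim plug in the jaws. Lift slowly.

```bash
python3 -m inch '[[20,[-5,0,0],[0,0.7,0]],[20,[-12,0,0],[0,0,0]],[20,[-20,0,0],[0,0,0]],[20,[-30,0,0],[0,0,0]],[20,[-30,0,0],[0,0,0]],[20,[0,0,0],[0,0,0]]]' 35
python3 - <<'E'
from h import *
print(turn(-102),get_obs()["q"].round(2))
b=snap("scene","s10")
cv2.imwrite("pics/s10c.png",cv2.resize(b[170:300,250:390,::-1],(640,594),interpolation=cv2.INTER_CUBIC))
E
```

```text
time: 20.98
position: [0.5666, 0.0175, 0.1281]
tool_rot: [0.703, -0.073, -0.703, -0.073]
ft_force: [0.1, 0.1, -2.0]
grip_width: 0.0321
[ 0.2 -0.  -0. ] [-0.17  0.58  1.67 -0.    0.9   1.61]
```

View pics/s10c.png

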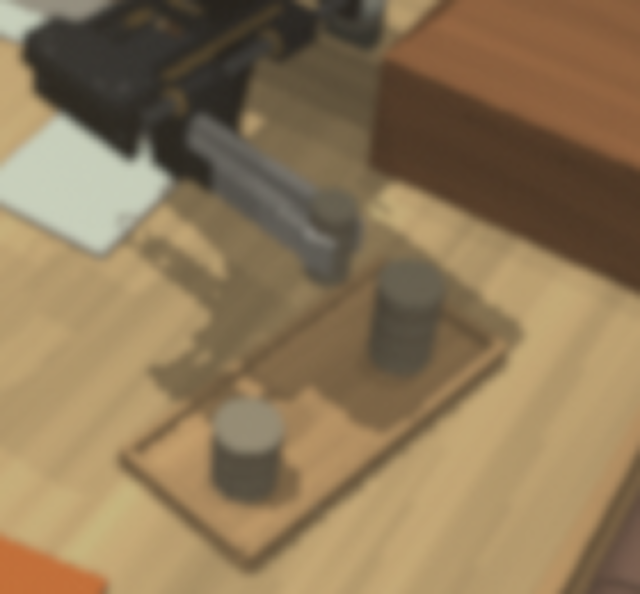

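The crop shows the plug upright between the jaws, clear of the tray, both stout plugs standing. Retreat to the tile, rising a little.

```bash
python3 - <<'E'
from h import *
print(togo((.415,-.013,.16)))
E
python3 -m inch '[[20,[-15,0,12],[0,0,0]],[20,[-15,2,28],[0,0,0]],[20,[0,2,28],[0,0,0]],[20,[0,0,28],[0,0,0]],[20,[0,0,20],[0,0,0]],[20,[0,0,0],[0,0,0]]]'
python3 - <<'E'
from h import *
print(turn(-25),togo((.415,-.013,.16)))
E
```

```text
[-32.8  60.9 141. ]
time: 21.78
position: [0.4418, 0.0389, 0.152]
tool_rot: [-0.697, 0.073, 0.71, 0.073]
ft_force: [0.1, 0.0, -3.0]
grip_width: 0.032
[-76.9   0.9   0.6] [-7.7 56.3 15.6]
```

```bash
python3 -m inch '[[20,[-2,20,5],[-5,0.5,0.3]],[20,[-2,18,5],[-8,0,0]],[20,[-2,12,5],[-8,0,0]],[20,[0,0,0],[-8,0,0]],[20,[0,0,0],[-8,0,0]],[20,[0,0,0],[-8,0,0]],[20,[0,0,0],[-8,0,0]],[20,[0,0,0],[-8,0,0]],[20,[0,0,0],[-5,0,0]],[20,[0,0,0],[0,0,0]]]'
python3 - <<'E'
from h import *
print(turn(-25),togo((.415,-.013,.16)))
T=R.from_quat(get_obs()["tool_rot"]).as_matrix();p=get_obs()["position"];J=p+T@[-.007,0,-.095];print(J)
E
```

```text
time: 23.02
position: [0.4324, -0.0155, 0.1541]
tool_rot: [-0.621, -0.331, 0.626, -0.335]
ft_force: [0.1, 0.4, -1.1]
grip_width: 0.0319
[-8.8  0.5 -0. ] [ -5.8 -15.8   7.7]
[0.48526361 0.06354054 0.160375  ]
```

```bash
python3 -m inch '[[20,[-3,-8,4],[-4.4,0.3,0]],[20,[-3,-8,3],[-4.4,0.2,0]],[20,[0,0,0],[0,0,0]],[20,[0,0,0],[0,0,0]]]'
python3 - <<'E'
from h import *
print(turn(-25),togo((.415,-.013,.16)))
T=R.from_quat(get_obs()["tool_rot"]).as_matrix();p=get_obs()["position"];J=p+T@[-.007,0,-.095];print(J,get_obs()["joint_velocities"].round(3))
a=snap("top","t11");b=snap("scene","s11")
cv2.imwrite("pics/m11.png",np.hstack([cv2.resize(a[150:300,140:340,::-1],(400,300)),cv2.resize(b[110:260,200:400,::-1],(400,300))]))
for c,z in(("scene",J[2]),("top",J[2])):
    for r in imaging.tip_of(c,"plug_mid")[:2]: print(c,round(r["confidence"],2),at(c,r["pixel"],z))
E
```

```text
time: 23.52
position: [0.4181, -0.0143, 0.1594]
tool_rot: [0.598, 0.378, -0.596, 0.38]
ft_force: [0.5, 0.3, -1.8]
grip_width: 0.0321
[-0.2 -0.1 -0.2] [-0.6 -3.3  0.2]
[0.45844978 0.07172339 0.1664934 ] [ 0.     0.003  0.001 -0.002  0.001  0.007]
scene 0.42 [0.45834485 0.08698292 0.1664934 ]
scene 0.25 [ 0.73996679 -0.07346469  0.1664934 ]
top 0.66 [0.45046785 0.0790453  0.1664934 ]
```

View pics/m11.png

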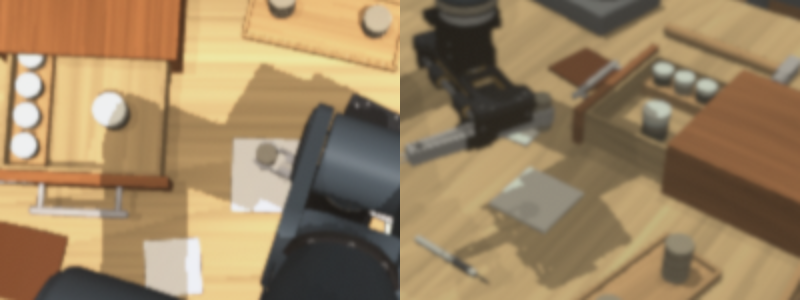

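The picture shows the plug upright in the jaws above the tile's middle and the jar upright in the drawer. All is still, so I'm handing in.

```bash
python3 -c "
from rig import robot,get_obs
print(robot.hand_in(), get_obs()['time'], get_obs()['grip_width'])"
```

```text
the job is handed in; nothing more can be done
the job is handed in; nothing more can be done
```

I finished both parts of the job and handed it in at about 24 s of the 58 s allowed. The hand-in gives no verdict.

- **Jar:** I moved it from the tile and let go of it in the drawer. It stands upright at about (0.525, 0.282), near the middle of the free space.
- **Slim plug:** I picked up the tongs by their black grips and closed them on the plug. The fingers stopped at 32.1 mm, which is the width expected with the plug between the jaws. Only the tongs came near it, going by the pictures.
- **Last check:** The plug was still and upright in the tongs. Its middle was near (0.455, 0.079), against a tile centre of about (0.453, 0.073). From the arm's height its underside was about 0.139 m above the bench, so about 13 cm above the tile.
- **Other things:** In the pictures both stout plugs stood in the tray after I lifted the slim one out, and I saw nothing else moved.
- **Disagreements:** The two cameras put the held plug about 11 mm apart, and the arm's own pose puts it 7–15 mm nearer the robot in y. All three are well inside the 40 mm allowed. On the first approach to the jar the arm drifted about 12 mm and tilted about 2°; I corrected that before gripping.

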